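# Make a bench test unit safe: close its drawer and pull the fuse carrier

## Robot

A 6-joint arm with a two-finger parallel gripper is mounted at the origin on the work surface. World frame = base frame: x ahead of the robot, y to its left, z up, the work surface at z = 0. Lengths are in m, angles in degrees, forces in N, time in s.
With the tool pointing down it reaches from about 0.25 to 0.775 m from the base axis. Payload 4 kg.
Tool frame: the origin (TCP) lies at the very end of the fingers, on their centre line; the grasp point (between the pads) lies 19 mm behind it; z points along the fingers, y is the direction in which the jaws open and shut (so a half turn about z gives the same grasp; the last joint's range is limited). The gripper opens to 85 mm and grips with 20 to 120 N. Pads are 22 mm wide; open, the fingers measure 114 mm over their backs; the gripper's body (76 mm by 85 mm) begins 54 mm behind the grasp point. The pads swing forward as they close: fully open they stand 13 mm farther back than shut.
Start: joints at [60.842, 4.996, 78.535, -0, 96.463, -5.907], TCP at [0.217, 0.505, 0.231] pointing down, gripper open.
Joint ranges: [-177.83, 177.83], [-43.37, 116.18], [15.69, 146.23], [-61.86, 241.86], [9.47, 152.12], [-147.06, 147.06]. Speed limits (degrees/s): [159.86, 159.86, 180, 180, 180, 180].

## Interface

Orientations are given as a 3x3 rotation matrix whose columns are the frame's x, y, z axes.
In Python, from bench import sensors, cams, order gives the robot as it stands.
- The arm moves only by the tool send_rows, never from a script. Its arguments are lists of equal length, an entry for each row: "hand": the closure, from 0 (fully open) to 1 (shut); "offset": the shift along the tool's x, y, z in m, a list of three; "twist": the turn about the tool's z in rad. A call has 1 to 8 rows; each row shifts and turns the commanded pose from where the row before left it, along the tool's axes as they then stand; what a row does not reach is not made up. A row lasts 1/12 s, in which the tool goes at most 41.7 mm and 7.16 degrees, less where a joint would pass 70% of its speed; a pose out of reach is approached as far as the arm can. A call is refused whole if a number of a shift passes 0.0417 or a number of a turn 0.125, either way. A call with a gripper value outside its range is refused whole. The fingers move at their own pace and stop on an object; "squeeze" is the grip in N (left out, the last holds). Time passes only in rows, so rows that do not move let the fingers close. It gives the time, the measured TCP pose, the force and the opening at its end, in the units of the state.
- sensors.sense(): the state, without advancing time (a new reading comes with each control period).
- cams.get_image(name): name is "scene" or "top"; returns the picture (420x560x3 uint8, blue, green, red); there is no depth.
- cams.calibration(name): a dict with "K" (3x3 intrinsics, pixels), "T" (4x4, takes a point from camera to world coordinates). Camera axes: x right, y up, looking along -z (the intrinsics and any distortion apply to the point x, -y, -z); pixel columns grow to the right and rows downward; lengths in m; the calibration is good to about 2 mm. A picture is of the moment at which its call begins. calibration takes no time and is no camera call.
- order.hand_in(): hands the job in, once; it reports no verdict.
The state is a dict: "clock": time; "joint_positions": joint angles; "joint_velocities": joint speeds; "joint_efforts": joint torques, N m; "tool_pos": TCP position; "orientation": TCP orientation; "wrist_force": force on the tool from outside, world axes, zero at the start; "torque": the same for the moment, N m; "finger_gap": finger opening in m.
Only numpy, scipy, OpenCV 4.12 (cv2) and the standard library are available. Lean on these libraries where they do the work, as an engineer would, in place of code of your own. Each camera call takes 0.05 s, during which the arm holds its last target.

## Task

Make the blue bench test unit safe: push its open board drawer fully home until it clicks in, then pinch the two black side catches of the orange fuse carrier together and lift the carrier out of its socket. Finish while still holding the orange carrier between its pinched catches, upright and still, with its underside at least 6 cm above the rim of its socket and touching nothing but the gripper. Leave the white carrier plugged in and the other things on the bench alone.

Things in the scene. Friction and masses are not known exactly. Their poses are not given: they have to be found in the camera images.
- unit: Blue test unit fixed to the bench, 200 (x) x 200 (y) x 70 mm high; origin at the centre of its underside. Its drawer front faces its own -x. On its top stand two grey sockets, each 72 (x) x 46 (y) x 27 mm high (rims 97 mm above the bench), centred at x = +30, y = +45 and -45 mm. Nothing else on top is higher than 3 mm.
- drawer (a joint): How far the drawer stands open, m: 0 = home, up to 0.11, towards the unit's -x. Starts 0.05 to 0.10 open, slides with 1.5 N of friction plus 5 N per m/s, takes about 12 N to push over a sprung click between 0.009 and 0.003, then snaps home by itself and is held there; stopped before the click it stays short.
- drawer_face (a point): Centre of the outer face of the drawer's flat grey front plate, 35 mm above the bench; moves with the drawer; axes those of the unit (face looks to -x). Plate 180 (y) x 50 mm high x 24 mm thick, lower edge 10 mm above the bench; when home the face is 124 mm in front of the unit's centre. Behind it an open steel tray, rim 52 mm above the bench, holds a green board.
- main_centre (a point): Centre, half-way up, of the ORANGE fuse carrier (loose, 0.09 to 0.2 kg, plugged into either socket): body 26 (x) x 36 (y) x 70 mm high. Plugged in, its underside is 70, this point 105 and its top 140 mm above the bench. Axes: z up, x and y those of the unit. A black ribbed catch stands at its -x and at its +x side; hooks on them lock it in the socket until both are pinched in by 4 mm or more.
- main_catch_a (a joint): How far the orange carrier's catch on its -x side is pressed in, m: 0 = free, 0.0065 = fully in (firm stop); spring 3 N free, 6.3 N fully in. Each catch is an upright plate 26 mm wide (y), 6 mm thick, from 8 to 66 mm above the carrier's underside, clear of the socket above 27 mm. Over their outer faces the two measure 52 mm free, 39 mm fully pinched, centred on the carrier.
- main_catch_b (a joint): The same for the catch on its +x side, pressed towards -x.
- spare_centre (a point): Centre, half-way up, of the WHITE fuse carrier in the other socket, of the same shape, sizes and black catches; bystander, to be left plugged in.
- spool: White solder spool, standing, 50 mm across, 36 mm high; origin at the centre of its underside; bystander.
- can: Spray can with a paper label and white cap, standing, 64 mm across, 170 mm high; origin at the centre of its underside; bystander.
- meter: Black multimeter lying flat, 140 (x) x 75 (y) x 34 mm with a dial to 43 mm; origin at the centre of its underside; bystander.
There are look-alikes about, which are no part of the job. What is shaped like the part that bears main_centre but green or turquoise is not meant.

How it is judged (in metres and radians):
On the way, in this order (a step that is already met when the one before it is completed fails the run):
1. the drawer is home at its click, within 2 mm (value of joint drawer below 0.002 m), for 0.2 s.
2. both catches of the orange carrier are pinched by the fingers, by 4 mm or more (value of joint each of main_catch_a, main_catch_b above 0.004 m), for 0.1 s.
3. the orange carrier is out of its socket, its underside above the rim (height (world z) of main_centre above 0.137 m), for 0.1 s.
At the end, for the whole second after the job is handed in: Drawer within 2 mm of home; orange carrier held in the fingers, both catches in by over 4 mm, its centre over 187 mm above the bench, upright within 0.3 rad, slower than 0.03 m/s, touching nothing else; white carrier within 8 mm, spool, can and meter within 25 mm of their starts (all of step 2 and value of joint drawer below 0.002 m and height (world z) of main_centre above 0.187 m and angle between main_centre's own z axis and vertical below 0.3 rad and contact force between the fingers and main above 3 N and contact force between main and unit below 0.1 N and contact force between main and spool below 0.1 N and contact force between main and can below 0.1 N and contact force between main and meter below 0.1 N and linear speed of main below 0.03 m/s and distance of each of spool, can, meter from where it was at the start of the episode below 0.025 m and distance of spare_centre from where it was at the start of the episode below 0.008 m); the arm keeps its last pose, push and grip.
It fails at once if the white carrier is shifted by more than 8 mm (distance of spare_centre from where it was at the start of the episode above 0.008 m).
It fails at once if the spool, the can or the meter is moved by more than 25 mm (distance of any of spool, can, meter from where it was at the start of the episode above 0.025 m).
It also fails if it takes over 45 s, if anything falls off the work surface, if the arm or the gripper's body presses on something with over 40 N, if the wrist force passes 120 N, or if a joint passes its speed limit or range.

## Working session

There is one attempt and no reset: what is moved stays moved. The work goes in short steps, Python scripts to look and compute and a tool call to move; the robot and the scene stay as the last step left them, time stands still between calls to the robot, and variables do not carry over. Pictures are saved under pics/ and viewed, and the job is handed in when it is done.

Besides the shell and the picture viewer there is one more tool, called after "Emit:" by a JSON object that holds its "method" and its "body". send_rows: Moves the arm, as the interface text tells. Its arguments: {"type":"object","properties":{"hand":{"type":"array"},"offset":{"type":"array"},"twist":{"type":"array"},"squeeze":{"type":"number"}},"required":["hand","offset","twist"]}

```bash
ls; mkdir -p pics; python3 - <<'E'
from bench import sensors,cams
import cv2
for n in("scene","top"):
    cv2.imwrite(f"pics/{n}0.png",cams.get_image(n)); c=cams.calibration(n); print(n,c)
s=sensors.sense();print(s)
E
```

```text
pics
scene {'K': array([[382.03196452,   0.        , 281.15360989],
       [  0.        , 382.03196452, 207.36072362],
       [  0.        ,   0.        ,   1.        ]]), 'T': array([[ 0.06342195, -0.5624511 ,  0.82439457,  1.1511911 ],
       [ 0.9978346 ,  0.02131198, -0.06222466,  0.14512969],
       [ 0.01742885,  0.82655584,  0.56258482,  0.50728077],
       [ 0.        ,  0.        ,  0.        ,  1.        ]])}
top {'K': array([[409.49726023,   0.        , 278.05807444],
       [  0.        , 409.49726023, 209.65743204],
       [  0.        ,   0.        ,   1.        ]]), 'T': array([[-0.00662285,  0.98633764, -0.16460318,  0.39010011],
       [-0.99969999, -0.01041241, -0.02217026,  0.18116039],
       [-0.02358128,  0.16440696,  0.98611068,  0.90157811],
       [ 0.        ,  0.        ,  0.        ,  1.        ]])}
{'clock': 0.1, 'joint_positions': array([ 6.08450054e+01,  5.03638397e+00,  7.86191047e+01,  3.64124479e-04,
        9.64648123e+01, -5.90818043e+00]), 'joint_velocities': array([ 0.0322346 , -0.05747815, -0.28626146, -0.05227429,  0.08216363,
        0.02190192]), 'joint_efforts': array([ 1.33013655e-03, -3.53012109e+01, -3.14219642e+01, -1.82335752e-04,
        7.91105325e-03, -1.79617626e-05]), 'tool_pos': array([0.2168593 , 0.50492524, 0.23021507]), 'orientation': array([[-9.18813323e-01,  3.94691044e-01, -1.02840695e-03],
       [ 3.94692321e-01,  9.18811526e-01, -1.83055437e-03],
       [ 2.22408748e-04, -2.08784207e-03, -9.99997796e-01]]), 'wrist_force': array([ 0.02513916, -0.11829168, -0.22491894]), 'torque': array([-0.05674869,  0.01129637, -0.00409828]), 'finger_gap': 0.08573404892352829}
```

View pics/scene0.png

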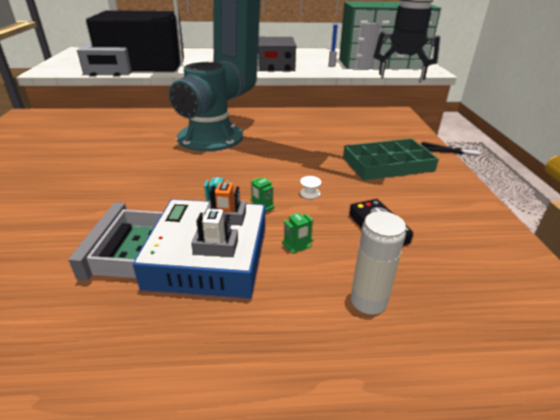

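View pics/top0.png

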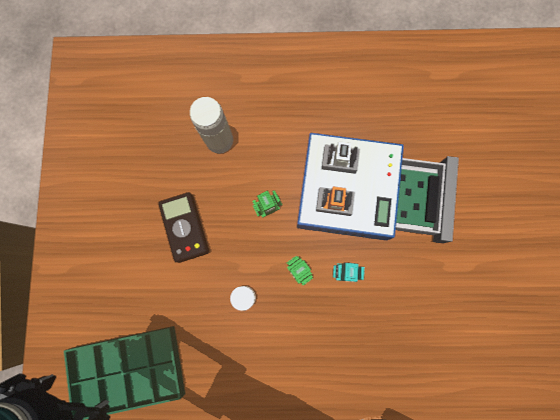

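The top view shows the unit at about px (350,185), its drawer open to the right (world -y). The orange carrier is at (335,200) and the white one at (342,155). The look-alikes are at (267,203), (300,270) and (349,272). Next I'll zoom in to measure.

```bash
python3 - <<'E'
import cv2
a=cv2.imread("pics/top0.png")[120:255,285:470]
cv2.imwrite("pics/top0z.png",cv2.resize(a,None,fx=4.3,fy=4.3,interpolation=cv2.INTER_CUBIC))
a=cv2.imread("pics/scene0.png")[170:305,70:270]
cv2.imwrite("pics/scene0z.png",cv2.resize(a,None,fx=4,fy=4,interpolation=cv2.INTER_CUBIC))
E
```

```text
(no output)
```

View pics/top0z.png

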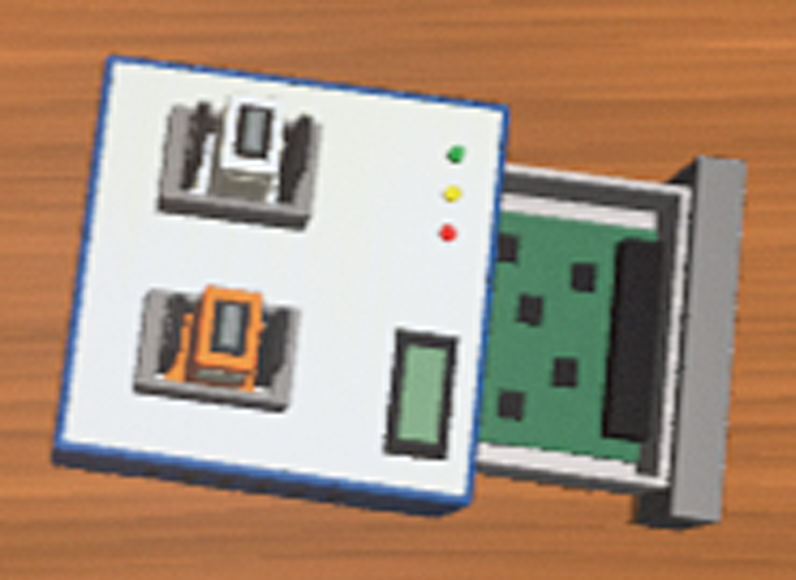

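View pics/scene0z.png

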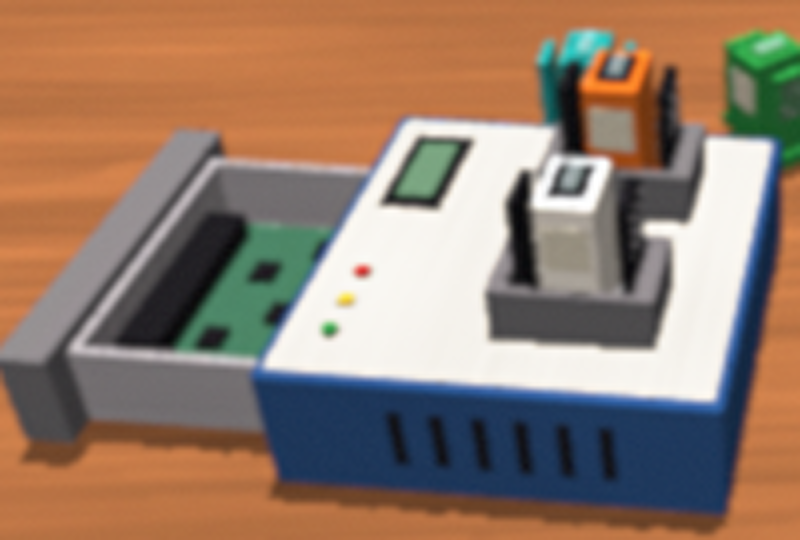

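```bash
cat > h.py <<'E'
import numpy as np
from bench import cams
def proj(n,P):
    c=cams.calibration(n);T=c["T"];K=c["K"]
    q=(np.atleast_2d(P)-T[:3,3])@T[:3,:3]
    u=q*[1,-1,-1]; v=u@K.T
    return v[:,:2]/v[:,2:]
def back(n,px,z):
    c=cams.calibration(n);T=c["T"];K=c["K"]
    r=np.linalg.solve(K,[px[0],px[1],1])*[1,-1,-1]; r=T[:3,:3]@r
    return T[:3,3]+r*(z-T[2,3])/r[2]
def U(p,P):
    x,y,th=p[:3];c,s=np.cos(th),np.sin(th);P=np.atleast_2d(P)
    return np.c_[x+c*P[:,0]-s*P[:,1],y+s*P[:,0]+c*P[:,1],P[:,2]]
E
python3 - <<'E'
from h import *
from scipy.optimize import least_squares
z=lambda L,f,o:(np.array(L,float)+.5)/f-.5+o
t=z([(110,58),(508,106),(470,507),(57,446)],4.3,[285,120])
s=z([(777,140),(408,118),(260,372),(722,408)],4,[70,170])
td=z([(747,160),(720,523)],4.3,[285,120]); sd=z([(180,131),(2,358)],4,[70,170])
A=.1
C=np.array([(A,-A,.07),(-A,-A,.07),(-A,A,.07),(A,A,.07)])
Cs=np.array([(A,A,.07),(-A,A,.07),(-A,-A,.07),(A,-A,.07)])
def D(d,o): return np.array([(-.124-d,-.09*o,.06),(-.124-d,.09*o,.06)])
def r(p,w=("t","s")):
    o=[]
    if "t" in w:o+=[proj("top",U(p,C))-t,proj("top",U(p,D(p[3],1)))-td]
    if "s" in w:o+=[proj("scene",U(p,Cs))-s,proj("scene",U(p,D(p[3],-1)))-sd]
    return np.concatenate(o).ravel()
for w in (("t",),("s",),("t","s")):
    f=least_squares(lambda p:r(p,w),[.45,0,1.5,.07]);p=f.x
    print(w,p,np.degrees(p[2]));print(np.round(f.fun.reshape(-1,2),1).tolist())
print("orange",U(p,[.03,.045,.105]),"face",U(p,[-.124-p[3],0,.035]))
import cv2
for n in("top","scene"):
    im=cv2.imread(f"pics/{n}0.png")
    pts=[]
    for sy in(.045,-.045):
        for a in(-.013,.013):
            for b in(-.018,.018): pts.append((.03+a,sy+b,.14))
        for a in(-.036,.036):
            for b in(-.023,.023): pts.append((.03+a,sy+b,.097))
    q=proj(n,U(p,pts)); o,f=((285,120),4) if n=="top" else ((70,170),4)
    im=cv2.resize(im[o[1]:o[1]+135,o[0]:o[0]+190],None,fx=4,fy=4)
    for v in q: cv2.circle(im,tuple(int(k) for k in ((v-o+.5)*4-.5)),3,(255,0,255),-1)
    cv2.imwrite(f"pics/{n}_chk.png",im)
for nm,px,zz in(("spool",(243,298),.036),("meter",(184,227),.034),("teal",(349,272),.06),("green",(300,270),.06),("can",(206,112),.17)):
    print(nm,back("top",px,zz))
E
```

```text
('t',) [0.58221439 0.04822872 1.42348725 0.09386931] 81.55981159026791
[[-0.9, -1.3], [1.1, -0.5], [0.9, 0.3], [-1.1, 1.0], [-0.1, 0.1], [0.0, 0.2]]
('s',) [0.58058731 0.04929679 1.42970521 0.09210503] 81.91607474064708
[[1.8, -1.0], [-1.2, -1.0], [-2.4, 0.7], [1.9, -0.2], [0.7, -0.8], [-0.6, 0.1]]
('t', 's') [0.58141227 0.0489391  1.42589323 0.09303762] 81.69766388929388
[[-1.4, -0.9], [0.7, -0.3], [0.7, 0.6], [-1.4, 1.6], [-0.9, 0.1], [-0.6, 0.3], [1.8, -0.6], [-1.2, -0.8], [-2.9, 0.8], [1.4, 0.3], [0.4, -0.8], [-1.4, 0.0]]
orange [[0.54121577 0.08512254 0.105     ]] face [[ 0.55007279 -0.16582394  0.035     ]]
spool [0.34967494 0.27455018 0.036     ]
meter [0.49933356 0.4027278  0.034     ]
teal [0.40112033 0.05728599 0.06      ]
green [0.40582676 0.15631746 0.06      ]
can [0.70127033 0.33294747 0.17      ]
```

View pics/top_chk.png

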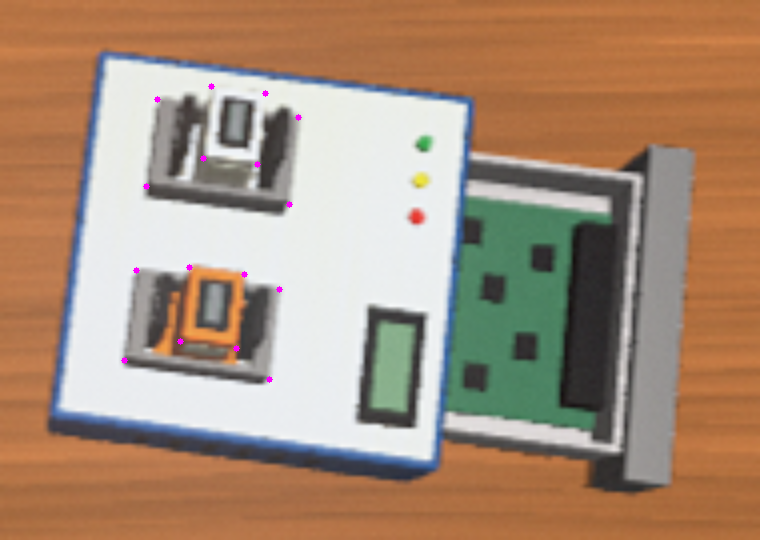

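View pics/scene_chk.png

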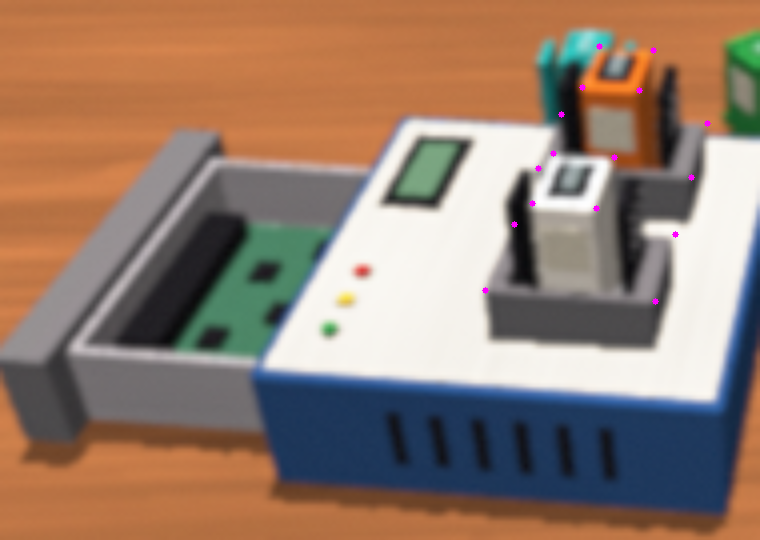

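The fit agrees between the two cameras to about 2 mm: unit at (0.581, 0.049), yaw 81.7°, drawer open about 93 mm. I'll turn the tool for the push first and shut the hand.

Emit:
{"method": "send_rows", "body": {"hand": [1,1,1,1,1,1,1,1], "offset": [[0,0,0],[0,0,0],[0,0,0],[0,0,0],[0,0,0],[0,0,0],[0,0,0],[0,0,0]], "twist": [0.12,0.12,0.12,0.12,0.12,0.12,0.12,0.12]}}

```text
clock: 0.77
tool_pos: [0.217, 0.5051, 0.2306]
orientation: [[-0.198, 0.98, -0.001], [0.98, 0.198, -0.001], [-0.001, -0.001, -1.0]]
wrist_force: [-1.0, -0.1, -0.3]
finger_gap: 0.0001
```

Emit:
{"method": "send_rows", "body": {"hand": [1,1,1,1], "offset": [[0,0,0],[0,0,0],[0,0,0],[0,0,0]], "twist": [0.12,0.12,0.11,0]}}

```text
clock: 1.1
tool_pos: [0.217, 0.5051, 0.2307]
orientation: [[0.146, 0.989, -0.001], [0.989, -0.146, -0.001], [-0.001, -0.0, -1.0]]
wrist_force: [-0.2, -0.1, -0.0]
finger_gap: 0.0003
```

Emit:
{"method": "send_rows", "body": {"hand": [1,1,1,1,1,1,1,1], "offset": [[-0.033,0.021,0],[-0.033,0.021,0],[-0.033,0.021,0],[-0.033,0.021,0],[-0.033,0.021,0],[-0.033,0.021,0],[-0.033,0.021,0],[-0.033,0.021,0]], "twist": [0,0,0,0,0,0,0,0]}}

```text
clock: 1.77
tool_pos: [0.3453, 0.2181, 0.2312]
orientation: [[0.141, 0.99, 0.0], [0.99, -0.141, 0.0], [0.0, 0.0, -1.0]]
wrist_force: [1.1, 0.4, -0.1]
finger_gap: -0.0001
```

Emit:
{"method": "send_rows", "body": {"hand": [1,1,1,1,1,1,1,1], "offset": [[-0.033,0.021,0],[-0.033,0.021,0],[-0.033,0.021,0],[-0.033,0.021,0],[-0.033,0.021,0],[-0.033,0.021,0],[-0.033,0.021,0],[-0.033,0.021,0]], "twist": [0,0,0,0,0,0,0,0]}}

```text
clock: 2.43
tool_pos: [0.4735, -0.0676, 0.2311]
orientation: [[0.142, 0.99, 0.0], [0.99, -0.142, 0.0], [0.0, -0.0, -1.0]]
wrist_force: [0.2, 1.3, 0.5]
finger_gap: -0.0003
```

Emit:
{"method": "send_rows", "body": {"hand": [1,1,1,1,1], "offset": [[-0.033,0.021,0],[-0.033,0.021,0],[-0.033,0.021,0],[-0.028,0.021,0],[0,0,0]], "twist": [0,0,0,0,0]}}

```text
clock: 2.85
tool_pos: [0.5393, -0.2091, 0.2287]
orientation: [[0.147, 0.989, -0.002], [0.989, -0.147, -0.001], [-0.002, -0.002, -1.0]]
wrist_force: [-0.5, 0.7, -1.8]
finger_gap: 0.0002
```

Emit:
{"method": "send_rows", "body": {"hand": [1,1,1,1,1,1], "offset": [[0,0.004,0.039],[0,0,0.039],[0,0,0.039],[0,0,0.039],[0,0,0.039],[0,0,0]], "twist": [0,0,0,0,0,0]}}

```text
clock: 3.35
tool_pos: [0.5352, -0.2004, 0.0263]
orientation: [[0.142, 0.99, -0.017], [0.99, -0.142, 0.009], [0.006, -0.019, -1.0]]
wrist_force: [-1.5, 1.1, -1.1]
finger_gap: -0.0004
```

```bash
python3 - <<'E'
from bench import sensors,cams
import cv2
a=cams.get_image("top")[120:270,270:470]
cv2.imwrite("pics/top1.png",cv2.resize(a,None,fx=4,fy=4))
s=sensors.sense();print(s["tool_pos"],s["wrist_force"])
E
```

```text
[ 0.53775584 -0.20160836  0.03083853] [ 0.40962986 -0.15165216  0.79170165]
```

View pics/top1.png

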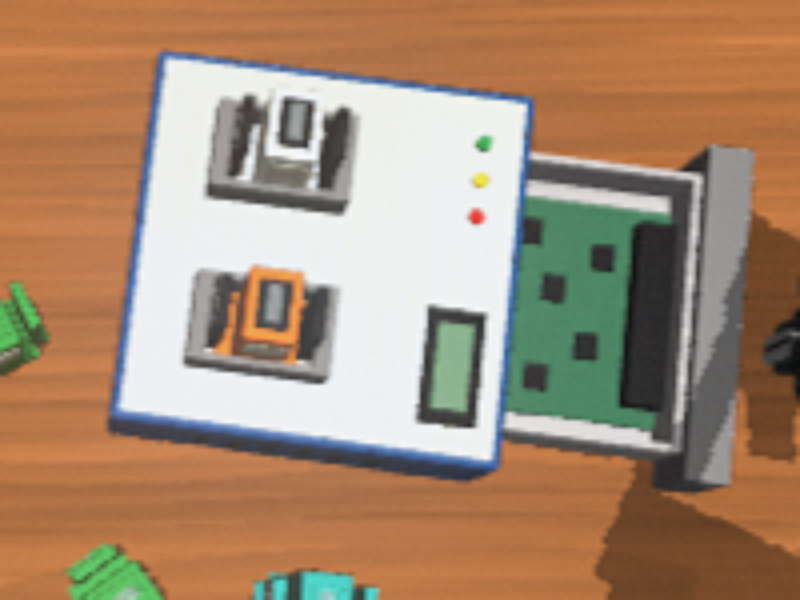

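The picture shows the gripper tip standing clear in front of the drawer plate (plate's outer edge at about x=750 in the crop), roughly mid-plate. Starting the push.

Emit:
{"method": "send_rows", "body": {"hand": [1,1,1,1,1,1,1,1], "offset": [[0.01,0,0],[0.012,0,0],[0.013,0,0],[0.013,0,0],[0.013,0,0],[0.013,0,0],[0.013,0,0],[0.013,0,0]], "twist": [0,0,0,0,0,0,0,0]}}

```text
clock: 4.07
tool_pos: [0.5569, -0.1037, 0.0368]
orientation: [[0.144, 0.99, 0.001], [0.99, -0.144, -0.0], [-0.0, 0.001, -1.0]]
wrist_force: [0.4, -2.3, 1.4]
finger_gap: 0.0001
```

Emit:
{"method": "send_rows", "body": {"hand": [1,1], "offset": [[0.005,0,0],[0,0,0]], "twist": [0,0,0]}}

```text
invalid input
```

Emit:
{"method": "send_rows", "body": {"hand": [1,1,1,1], "offset": [[0.004,0,0.002],[0.004,0,0.002],[0.004,0,0],[0,0,0]], "twist": [0,0,0,0]}}

```text
clock: 4.4
tool_pos: [0.5576, -0.0924, 0.0314]
orientation: [[0.144, 0.99, -0.002], [0.99, -0.144, 0.001], [0.001, -0.002, -1.0]]
wrist_force: [-0.7, 0.2, -0.9]
finger_gap: 0.0
```

Emit:
{"method": "send_rows", "body": {"hand": [1,1,1,1], "offset": [[0.003,0,0],[0.003,0,0],[0.002,0,0],[0,0,0]], "twist": [0,0,0,0]}}

```text
clock: 4.73
tool_pos: [0.5583, -0.0876, 0.0315]
orientation: [[0.146, 0.989, -0.003], [0.989, -0.146, -0.003], [-0.003, -0.002, -1.0]]
wrist_force: [-0.7, -3.5, -0.9]
finger_gap: -0.0004
```

Emit:
{"method": "send_rows", "body": {"hand": [1,1,1,1], "offset": [[0.002,0,0],[0.002,0,0],[0.002,0,0],[0,0,0]], "twist": [0,0,0,0]}}

```text
clock: 5.07
tool_pos: [0.5588, -0.0844, 0.0316]
orientation: [[0.146, 0.989, -0.003], [0.989, -0.146, -0.009], [-0.009, -0.002, -1.0]]
wrist_force: [-3.0, -13.7, -1.5]
finger_gap: 0.0004
```

Emit:
{"method": "send_rows", "body": {"hand": [1,1,1,1], "offset": [[0.002,0,0],[0.002,0,0],[0.001,0,0],[0,0,0]], "twist": [0,0,0,0]}}

```text
clock: 5.4
tool_pos: [0.5588, -0.0844, 0.0317]
orientation: [[0.147, 0.989, -0.005], [0.989, -0.147, -0.018], [-0.018, -0.002, -1.0]]
wrist_force: [-4.7, -26.3, -1.5]
finger_gap: 0.0003
```

The force rose to 26 N with no further motion, at unit x = -0.135, which is where home should be. I'll back off and check.

Emit:
{"method": "send_rows", "body": {"hand": [1,1,1,1,1,1], "offset": [[-0.012,0,0],[-0.03,0,0],[-0.03,0,0],[-0.02,0,0],[0,0,0],[0,0,0]], "twist": [0,0,0,0,0,0]}}

```text
clock: 5.9
tool_pos: [0.5475, -0.1658, 0.0321]
orientation: [[0.147, 0.989, 0.0], [0.989, -0.147, 0.002], [0.002, -0.0, -1.0]]
wrist_force: [0.6, 1.2, 0.8]
finger_gap: -0.0001
```

```bash
python3 - <<'E'
from bench import sensors,cams
import cv2
from h import *
o=(270,120)
im=cams.get_image("top")
cv2.imwrite("pics/top2raw.png",im)
a=cv2.resize(im[120:270,270:470],None,fx=4,fy=4)
p=[.5814,.0489,1.4259]
for d,c in((0,(255,0,255)),(.006,(0,255,255))):
    for v in proj("top",U(p,[(-.124-d,-.09,.06),(-.124-d,.09,.06)])): cv2.circle(a,tuple(int(k) for k in ((v-o+.5)*4-.5)),2,c,-1)
cv2.imwrite("pics/top2.png",a)
s=sensors.sense();print(s["tool_pos"],s["wrist_force"])
E
```

```text
[ 0.54757495 -0.16494685  0.03206122] [ 0.35321107 -0.13190614  1.45533628]
```

View pics/top2.png

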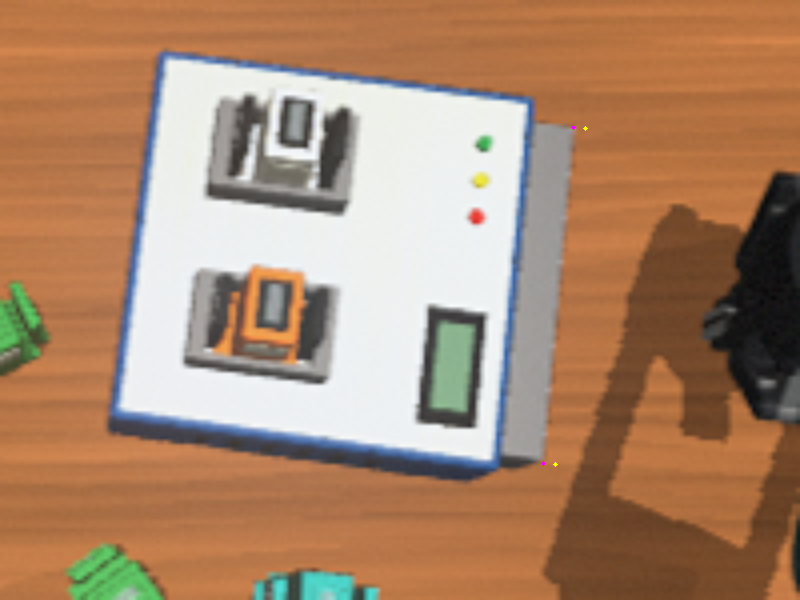

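The drawer outline lies on the predicted home dots (magenta), and the carriers haven't moved. Next: raise, turn 90°, and open the hand.

Emit:
{"method": "send_rows", "body": {"hand": [1,1,1,0,0,0,0,0], "offset": [[0,0,-0.03],[0,0,-0.04],[0,0,-0.04],[0,0,-0.04],[0,0,-0.04],[0,0,0],[0,0,0],[0,0,0]], "twist": [0,0,0,0,-0.12,-0.12,-0.12,-0.12]}}

```text
clock: 6.62
tool_pos: [0.5484, -0.1636, 0.2238]
orientation: [[-0.337, 0.942, 0.003], [0.942, 0.337, 0.0], [-0.001, 0.003, -1.0]]
wrist_force: [0.6, -0.4, -1.3]
finger_gap: 0.0608
```

Emit:
{"method": "send_rows", "body": {"hand": [0,0,0,0,0,0,0,0], "offset": [[0,0,0],[0,0,0],[0,0,0],[0,0,0],[0,0,0],[0,0,0],[0,0,0],[0,0,0]], "twist": [-0.12,-0.12,-0.12,-0.12,-0.12,-0.12,-0.12,-0.12]}}

```text
clock: 7.28
tool_pos: [0.5479, -0.1634, 0.2221]
orientation: [[-0.964, 0.264, -0.0], [0.264, 0.964, 0.002], [0.001, 0.002, -1.0]]
wrist_force: [-0.1, -1.4, 0.7]
finger_gap: 0.085
```

Emit:
{"method": "send_rows", "body": {"hand": [0,0,0], "offset": [[0,0,0],[0,0,0],[0,0,0]], "twist": [-0.12,-0.013,0]}}

```text
clock: 7.53
tool_pos: [0.5478, -0.164, 0.2221]
orientation: [[-0.99, 0.143, -0.0], [0.143, 0.99, 0.001], [0.0, 0.001, -1.0]]
wrist_force: [-0.1, 0.0, -0.6]
finger_gap: 0.0859
```

```bash
cat > go.py <<'E'
from bench import sensors
import numpy as np
s=sensors.sense();R=s["orientation"];t=s["tool_pos"];print(t,R.round(4).tolist(),s["finger_gap"])
print("delta tool",R.T@(np.array([.5412,.0851,t[2]])-t), "yaw y",np.degrees(np.arctan2(R[1,1],R[0,1])))
E
python3 go.py
```

```text
[ 0.54782892 -0.16403201  0.2221158 ] [[-0.9898, 0.1428, -0.0002], [0.1428, 0.9898, 0.001], [0.0003, 0.001, -1.0]] 0.08588309327272495
delta tool [0.04213079 0.24563313 0.00025142] yaw y 81.7915358783636
```

Emit:
{"method": "send_rows", "body": {"hand": [0,0,0,0,0,0,0,0], "offset": [[0.006,0.035,0],[0.006,0.035,0],[0.006,0.035,0],[0.006,0.035,0],[0.006,0.035,0],[0.006,0.035,0],[0.006,0.0355,0],[0,0,0]], "twist": [0,0,0,0,0,0,0,0]}}

```text
clock: 8.2
tool_pos: [0.5401, 0.0903, 0.2224]
orientation: [[-0.991, 0.137, -0.0], [0.137, 0.991, 0.004], [0.001, 0.004, -1.0]]
wrist_force: [-0.0, -1.0, 0.3]
finger_gap: 0.0849
```

Emit:
{"method": "send_rows", "body": {"hand": [0,0,0], "offset": [[0,0,0],[0,0,0],[0,0,0]], "twist": [0,0,0]}}

```text
clock: 8.45
tool_pos: [0.5411, 0.0828, 0.2223]
orientation: [[-0.99, 0.144, -0.0], [0.144, 0.99, -0.0], [0.0, -0.0, -1.0]]
wrist_force: [0.1, -0.1, 0.3]
finger_gap: 0.0853
```

```bash
python3 go.py; python3 - <<'E'
from bench import cams
import cv2
a=cams.get_image("scene")
cv2.imwrite("pics/scene3.png",cv2.resize(a[110:300,80:310],None,fx=3.4,fy=3.1,interpolation=cv2.INTER_CUBIC))
E
```

```text
[0.54105336 0.08276185 0.22226622] [[-0.9896, 0.1442, -0.0001], [0.1442, 0.9896, -0.0003], [0.0001, -0.0003, -1.0]] 0.08530855636548926
delta tool [ 1.92030681e-04  2.33485890e-03 -6.66332308e-07] yaw y 81.70963959641145
```

View pics/scene3.png

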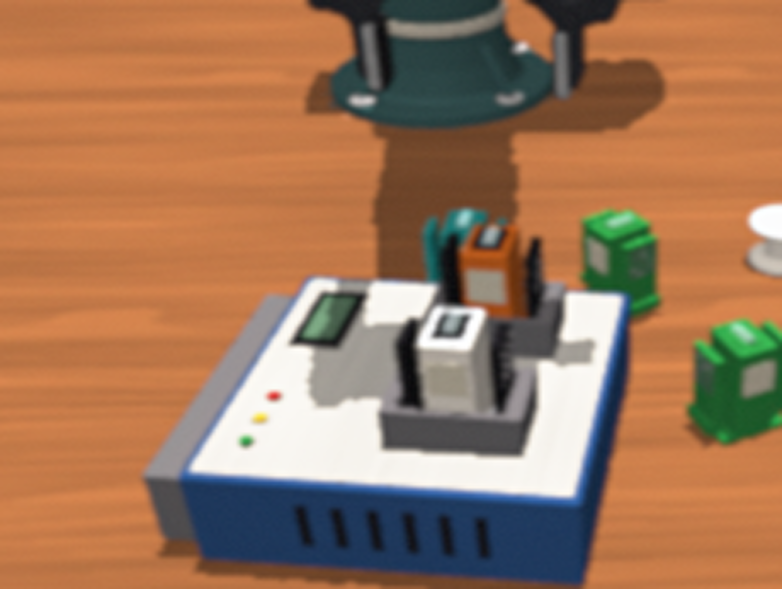

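The scene view shows the open fingers above the orange carrier, straddling it along the unit's x axis, and the drawer home. Descending with a 2 mm correction.

Emit:
{"method": "send_rows", "body": {"hand": [0,0,0,0,0,0,0,0], "offset": [[0,0.002,0.02],[0,0,0.02],[0,0,0.02],[0,0,0.02],[0,0,0.015],[0,0,0.01],[0,0,0.008],[0,0,0]], "twist": [0,0,0,0,0,0,0,0]}}

```text
clock: 9.17
tool_pos: [0.5405, 0.0847, 0.1076]
orientation: [[-0.99, 0.144, -0.003], [0.144, 0.99, -0.0], [0.003, -0.001, -1.0]]
wrist_force: [-0.0, 0.9, -0.4]
finger_gap: 0.0856
```

Emit:
{"method": "send_rows", "body": {"hand": [0,0], "offset": [[0,0,0],[0,0,0]], "twist": [0,0]}}

```text
clock: 9.33
tool_pos: [0.5422, 0.0853, 0.1106]
orientation: [[-0.99, 0.143, 0.002], [0.143, 0.99, 0.0], [-0.002, 0.001, -1.0]]
wrist_force: [0.0, 0.3, 1.4]
finger_gap: 0.0858
```

```bash
python3 go.py; python3 - <<'E'
from bench import cams
import cv2
a=cams.get_image("scene")
cv2.imwrite("pics/scene4.png",cv2.resize(a[110:300,80:310],None,fx=3.4,fy=3.1,interpolation=cv2.INTER_CUBIC))
E
```

```text
[0.54220114 0.08530843 0.1106288 ] [[-0.9897, 0.1428, 0.0024], [0.1428, 0.9897, 0.0002], [-0.0023, 0.0005, -1.0]] 0.08584220777081993
delta tool [ 9.61104904e-04 -3.49282695e-04 -2.43550297e-06] yaw y 81.78860471746401
```

View pics/scene4.png

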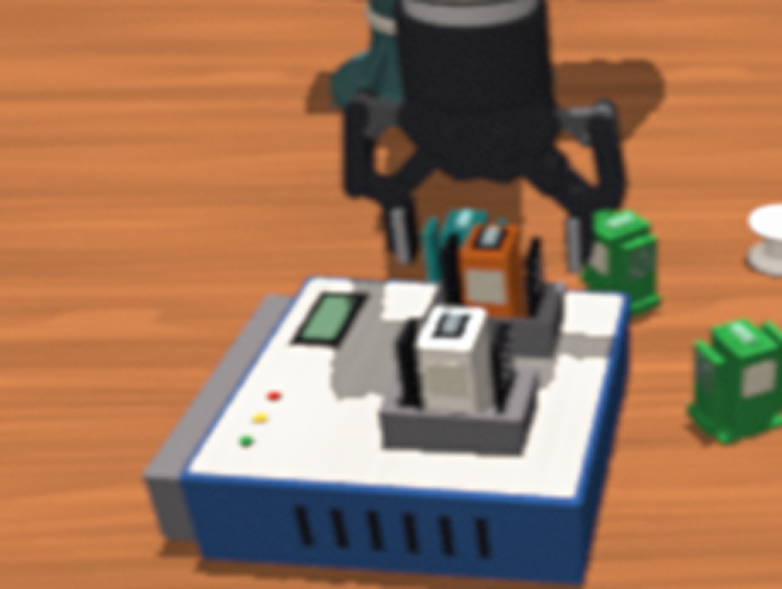

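Emit:
{"method": "send_rows", "body": {"hand": [0,0,0], "offset": [[0,0,0.004],[0,0,0.004],[0,0,0]], "twist": [0,0,0]}}

```text
clock: 9.63
tool_pos: [0.5409, 0.0856, 0.1006]
orientation: [[-0.99, 0.142, -0.001], [0.142, 0.99, 0.0], [0.001, -0.0, -1.0]]
wrist_force: [-0.3, 1.1, -1.3]
finger_gap: 0.0853
```

Emit:
{"method": "send_rows", "body": {"hand": [0.2,0.3,0.4,0.5,0.6,0.7,0.7,0.7], "offset": [[0,0,0],[0,0,0],[0,0,0],[0,0,0],[0,0,0],[0,0,0],[0,0,0],[0,0,0]], "twist": [0,0,0,0,0,0,0,0], "squeeze": 50}}

```text
clock: 10.3
tool_pos: [0.5423, 0.0854, 0.1041]
orientation: [[-0.99, 0.142, 0.003], [0.142, 0.99, -0.0], [-0.003, 0.0, -1.0]]
wrist_force: [-1.3, 0.4, 9.4]
finger_gap: 0.0339
```

```bash
python3 go.py; python3 - <<'E'
from bench import cams,sensors
import cv2
print(sensors.sense()["wrist_force"])
a=cams.get_image("scene")
cv2.imwrite("pics/scene5.png",cv2.resize(a[110:300,80:310],None,fx=3.4,fy=3.1,interpolation=cv2.INTER_CUBIC))
E
```

```text
[0.54228814 0.08544989 0.10405374] [[-0.9898, 0.1423, 0.0034], [0.1423, 0.9898, -0.0001], [-0.0034, 0.0004, -1.0]] 0.03389737587933432
delta tool [ 1.02727633e-03 -5.01151871e-04 -3.68451196e-06] yaw y 81.82022261600333
[-1.2824186   0.36640275  9.39957281]
```

View pics/scene5.png

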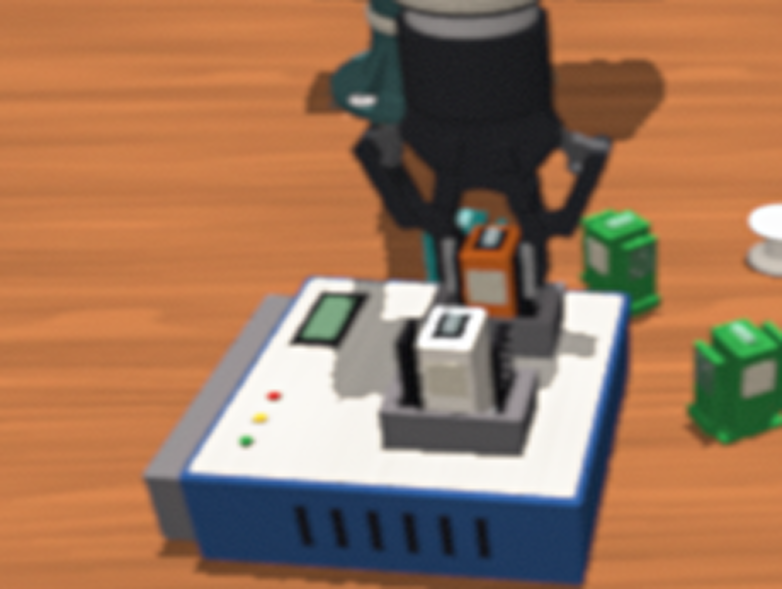

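Fingers closed on the catches (gap 34 mm). I'll fully command the grip and check that it stays stable.

Emit:
{"method": "send_rows", "body": {"hand": [0.8,0.9,1,1], "offset": [[0,0,0],[0,0,0],[0,0,0],[0,0,0]], "twist": [0,0,0,0]}}

```text
clock: 10.68
tool_pos: [0.5423, 0.0854, 0.104]
orientation: [[-0.99, 0.142, 0.003], [0.142, 0.99, -0.0], [-0.003, 0.0, -1.0]]
wrist_force: [-1.6, -0.1, 9.4]
finger_gap: 0.0338
```

Emit:
{"method": "send_rows", "body": {"hand": [1,1,1,1], "offset": [[0,0,-0.003],[0,0,-0.003],[0,0,-0.003],[0,0,0]], "twist": [0,0,0,0]}}

```text
clock: 11.02
tool_pos: [0.5414, 0.0856, 0.1104]
orientation: [[-0.99, 0.142, 0.0], [0.142, 0.99, 0.0], [-0.0, 0.0, -1.0]]
wrist_force: [0.9, -0.6, -0.4]
finger_gap: 0.0337
```

Emit:
{"method": "send_rows", "body": {"hand": [1,1,1,1,1,1,1,1], "offset": [[0,0,-0.005],[0,0,-0.005],[0,0,-0.006],[0,0,-0.006],[0,0,-0.006],[0,0,-0.006],[0,0,-0.004],[0,0,0]], "twist": [0,0,0,0,0,0,0,0]}}

```text
clock: 11.68
tool_pos: [0.5421, 0.0856, 0.1499]
orientation: [[-0.99, 0.142, 0.003], [0.142, 0.99, 0.0], [-0.003, 0.001, -1.0]]
wrist_force: [0.9, 0.4, -0.9]
finger_gap: 0.0336
```

```bash
python3 - <<'E'
from bench import cams,sensors
import cv2
print(sensors.sense()["wrist_force"])
a=cams.get_image("scene")
cv2.imwrite("pics/scene6.png",cv2.resize(a[110:300,80:310],None,fx=3.4,fy=3.1,interpolation=cv2.INTER_CUBIC))
E
```

```text
[ 0.91442724  0.43027154 -0.87438206]
```

View pics/scene6.png

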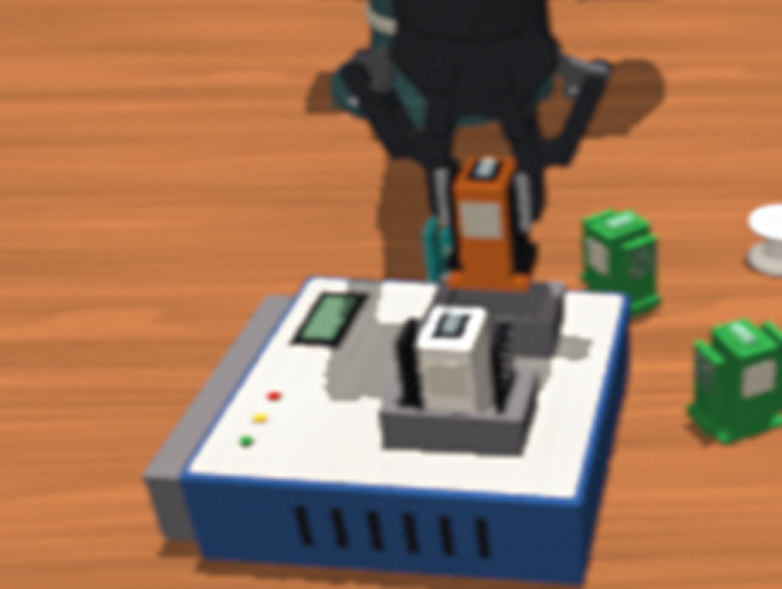

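The orange carrier is coming out of the socket upright (top at about (485,165), base near (487,285)). I'll keep lifting.

Emit:
{"method": "send_rows", "body": {"hand": [1,1,1,1,1,1,1,1], "offset": [[0,0,-0.006],[0,0,-0.01],[0,0,-0.012],[0,0,-0.012],[0,0,-0.012],[0,0,-0.01],[0,0,-0.006],[0,0,-0.003]], "twist": [0,0,0,0,0,0,0,0]}}

```text
clock: 12.4
tool_pos: [0.5419, 0.0856, 0.2213]
orientation: [[-0.99, 0.142, 0.003], [0.142, 0.99, 0.0], [-0.003, 0.001, -1.0]]
wrist_force: [0.2, 0.2, -1.2]
finger_gap: 0.0339
```

Emit:
{"method": "send_rows", "body": {"hand": [1,1,1,1,1,1,1,1], "offset": [[0,0,-0.002],[0,0,0],[0,0,0],[0,0,0],[0,0,0],[0,0,0],[0,0,0],[0,0,0]], "twist": [0,0,0,0,0,0,0,0]}}

```text
clock: 13.07
tool_pos: [0.5413, 0.0855, 0.2212]
orientation: [[-0.99, 0.142, -0.0], [0.142, 0.99, 0.0], [0.0, 0.0, -1.0]]
wrist_force: [0.3, 0.3, -1.4]
finger_gap: 0.0337
```

```bash
python3 - <<'E'
from bench import cams,sensors
import cv2
from h import *
s=sensors.sense();print(s["tool_pos"],s["wrist_force"],s["finger_gap"],s["joint_velocities"].round(2))
a=cams.get_image("scene");o=(80,80)
b=cv2.resize(a[80:280,80:330],None,fx=3,fy=3,interpolation=cv2.INTER_CUBIC)
# predicted carrier: rises with tool from .104 to now
p=[.5814,.0489,1.4259]; dz=s["tool_pos"][2]-.104
print("expected centre z",.105+dz)
for z in (.070+dz,.14+dz):
    for v in proj("scene",U(p,[(.03+i,.045+j,z) for i in(-.013,.013) for j in(-.018,.018)])): cv2.circle(b,tuple(int(k) for k in ((v-o+.5)*3-.5)),2,(255,0,255),-1)
cv2.imwrite("pics/scene7.png",b)
a=cams.get_image("top")
cv2.imwrite("pics/top7.png",a)
E
```

```text
[0.54126703 0.08549361 0.22117041] [ 0.29728458  0.25780529 -1.40363762] 0.03373414588204525 [-0.02 -0.14 -0.12  0.01  0.07  0.02]
expected centre z 0.22217041193115614
```

View pics/scene7.png

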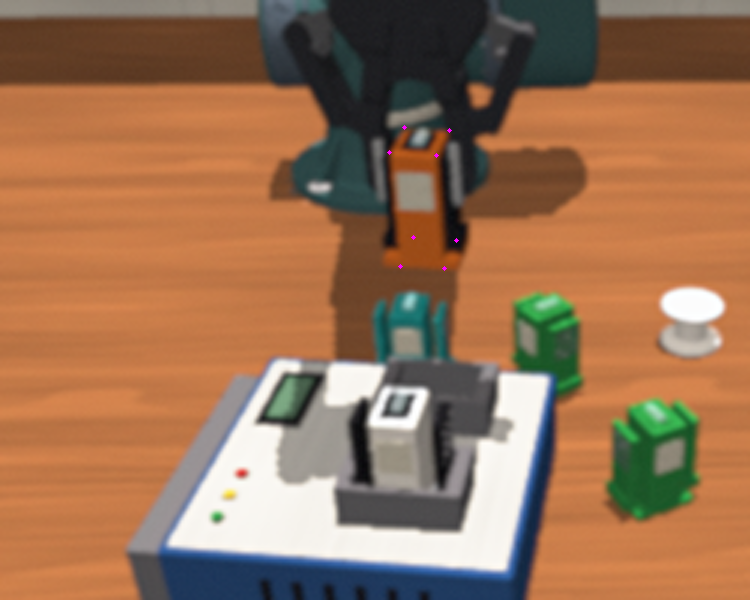

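View pics/top7.png

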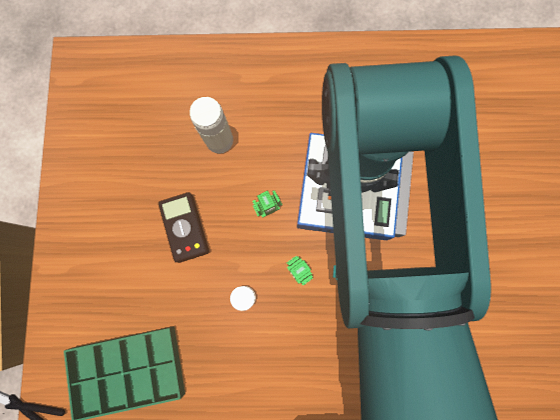

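The carrier outline matches the prediction (centre about 0.22 m, upright, hanging clear). The drawer is home, the white carrier is still plugged in, and the spool, can and meter haven't moved. Handing in.

```bash
python3 - <<'E'
from bench import order
print(order.hand_in())
E
```

```text
the job is handed in; nothing more can be done
None
```

I pushed the drawer home, then pinched the orange carrier's catches, lifted it out of its socket, and handed the job in at about 13 s while still holding it. No verdict came back.

What the last checks showed:
- **Drawer:** it hit its stop under 26 N of push, well over the 12 N click. It stopped where home should be, and the top camera showed the plate on the predicted home outline.
- **Orange carrier:** its centre is at about 0.22 m (0.187 m needed). It hangs upright and still at the end of the lift, and in the picture it touches only the fingers. The wrist force of about 1.4 N fits its weight.
- **Bystanders:** the white carrier is still plugged in. The spool, can and meter look unmoved in the pictures, though I only compared them by eye.

One reading disagreed: the finger gap was 34 mm, against 39 mm expected over fully pinched catches. It stayed steady during the whole lift. I put it down to give in the pads or how the gap is measured. The catch travel can't be read directly, but the carrier came out with no sign of hook resistance.

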